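# Fold back the job tag of the finished bangle

## Robot

A 6-joint arm with a two-finger parallel gripper is mounted at the origin on the work surface. World frame = base frame: x ahead of the robot, y to its left, z up, the work surface at z = 0. Lengths are in m, angles in rad, forces in N, time in s.
With the tool pointing down it reaches from about 0.225 to 0.875 m from the base axis. Payload 3.4 kg.
Tool frame: the origin (TCP) lies at the very end of the fingers, on their centre line; the grasp point (between the pads) lies 19 mm behind it; z points along the fingers, y is the direction in which the jaws open and shut (so a half turn about z gives the same grasp; the last joint's range is limited). The gripper opens to 85 mm and grips with 20 to 120 N. Pads are 22 mm wide; open, the fingers measure 114 mm over their backs; the gripper's body (76 mm by 85 mm) begins 54 mm behind the grasp point. The pads swing forward as they close: fully open they stand 13 mm farther back than shut.
Start: joints at [-0.121, 0.276, 1.505, -0, 1.361, -0.121], TCP at [0.575, -0, 0.231] pointing down, gripper open.
Joint ranges: [-2.89, 2.89], [-0.75, 2.08], [0.22, 2.7], [-1.18, 4.32], [0.11, 2.71], [-2.7, 2.7]. Speed limits (rad/s): [2.57, 2.57, 3.14, 3.14, 3.14, 3.14].

## Interface

Orientations are given as a unit quaternion [w, x, y, z].
In Python, from rig import get_state, get_image, camera_model, sign_off gives the robot as it stands. The module is installed in compiled form; this text tells all that it offers.
- The arm moves only by the tool drive_tool, never from a script. Its argument "motion" is text: rows parted by semicolons, each of 7 numbers parted by spaces: the turn, a rotation vector about the tool's x, y, z in degrees, then the shift along the tool's x, y, z in m, then the opening in per cent of the stroke, from 0 (shut) to 100 (fully open). In form: wx wy wz tx ty tz hand; .... A call has 1 to 12 rows; each row shifts and turns the pose as measured when the row begins, along the tool's axes as they then stand; what a row does not reach is not made up. A row lasts 1/8 s, in which the tool goes at most 62.5 mm and 10.7 degrees, less where a joint would pass 70% of its speed; a pose out of reach is approached as far as the arm can. A call is refused whole if a number of a shift passes 0.0625 or a number of a turn 10.7, either way. A call with a gripper value outside its range is refused whole. The fingers move at their own pace and stop on an object; "newtons" is the grip in N (left out, the last holds). Time passes only in rows, so rows that do not move let the fingers close. It gives the time, the measured TCP pose, the force and the opening at its end, in the units of the state.
- get_state(): the state, without advancing time (a new reading comes with each control period).
- get_image(name): name is "scene" or "side" or "wrist"; returns (picture, depth): 420x560x3 uint8, red, green, blue; 420x560 float32, m along the optical axis (not along the pixel's ray), 0 where there is no reading.
- camera_model(name): a dict with "camera_matrix" (3x3 intrinsics, pixels), "cam_to_world" (4x4, takes a point from camera to world coordinates); the wrist camera has in their place "T_tool_cam" (4x4, takes a point from camera to tool coordinates, whose origin is the TCP and whose axes are the flange's). Camera axes: x right, y up, looking along -z (the intrinsics and any distortion apply to the point x, -y, -z); pixel columns grow to the right and rows downward; lengths in m; the calibration is good to about 2 mm. A picture is of the moment at which its call begins: read the wrist's pose just before it. camera_model takes no time and is no camera call.
- sign_off(): hands the job in, once; it reports no verdict.
The state is a dict: "clock": time; "qpos": joint angles; "qd": joint speeds; "effort": joint torques, N m; "position": TCP position; "ee_rot": TCP orientation; "contact_force": force on the tool from outside, world axes, zero at the start; "moment": the same for the moment, N m; "width": finger opening in m.
Only numpy, scipy, OpenCV 4.12 (cv2) and the standard library are available. Lean on these libraries where they do the work, as an engineer would, in place of code of your own. Each camera call takes 0.05 s, during which the arm holds its last target.

## Task

The bangle is finished, so sign off its job tray: with a fingertip, gently push the tag that sticks out of that tray's front up and right over its hinge, until it lies flat on the tray's ledge with its ring face up. Do not grip the tag or slap it over, do not lift or shove the tray, and leave the other trays and tags, the jewellery and the things standing around as they are.

Things in the scene. Friction and masses are not known exactly. Their poses are not given: they have to be found in the camera images.
- tray_bangle: loose dark wooden job tray holding the bangle; 3 like trays differ only in content. 200 (x) x 110 (y) x 45 mm high, 0.75 kg, rubber feet. Origin: centre of underside, z up, +x from its front end (nearer the robot, with the tag) to the rear. Front 70 mm: solid ledge, top 45 mm above the bench; rear: open compartment, 6 mm walls, floor 9 mm above the bench
- hinge_bangle (a point): middle of the hinge pin of the tag on the bangle's tray, fixed in the tray at its x = -94 mm, 52 mm above the bench. Axes as the tray's. The pin lies along y between two brass ears 72 mm apart over their outsides, rising to 58 mm above the bench
- tag_bangle (a joint): angle of that tray's tag: 0 = level, sticking out ahead of the pin (tray -x) over bare bench, 46 mm free below, plain face up; 1.57 = upright; 3.14 = folded back level over the ledge (tray +x), ring face up; stops at both ends. Stiff hinge: the tag stays where it is left; about 1 N at its free edge moves it. Starts at 0 to 0.3.
- edge_bangle (a point): middle of that tag's free edge, 62 mm from the pin, mid thickness; x from the edge to the pin, y along the edge, z out of the plain face. The tag: aluminium leaf 54 mm wide (y), 5 to 62 mm from the pin, 3 mm thick, centred on the pin, with a 2 mm steel plate on each face (7 mm in all); 54 g
- tray_signet: loose dark wooden job tray holding the signet; 3 like trays differ only in content. 200 (x) x 110 (y) x 45 mm high, 0.75 kg, rubber feet. Origin: centre of underside, z up, +x from its front end (nearer the robot, with the tag) to the rear. Front 70 mm: solid ledge, top 45 mm above the bench; rear: open compartment, 6 mm walls, floor 9 mm above the bench
- hinge_signet (a point): middle of the hinge pin of the tag on the signet's tray, fixed in the tray at its x = -94 mm, 52 mm above the bench. Axes as the tray's. The pin lies along y between two brass ears 72 mm apart over their outsides, rising to 58 mm above the bench
- tag_signet (a joint): angle of that tray's tag: 0 = level, sticking out ahead of the pin (tray -x) over bare bench, 46 mm free below, plain face up; 1.57 = upright; 3.14 = folded back level over the ledge (tray +x), ring face up; stops at both ends. Stiff hinge: the tag stays where it is left; about 1 N at its free edge moves it. Starts at 0 to 0.3, to be left so.
- edge_signet (a point): middle of that tag's free edge, 62 mm from the pin, mid thickness; x from the edge to the pin, y along the edge, z out of the plain face. The tag: aluminium leaf 54 mm wide (y), 5 to 62 mm from the pin, 3 mm thick, centred on the pin, with a 2 mm steel plate on each face (7 mm in all); 54 g
- tray_brooch: loose dark wooden job tray holding the brooch; 3 like trays differ only in content. 200 (x) x 110 (y) x 45 mm high, 0.75 kg, rubber feet. Origin: centre of underside, z up, +x from its front end (nearer the robot, with the tag) to the rear. Front 70 mm: solid ledge, top 45 mm above the bench; rear: open compartment, 6 mm walls, floor 9 mm above the bench
- hinge_brooch (a point): middle of the hinge pin of the tag on the brooch's tray, fixed in the tray at its x = -94 mm, 52 mm above the bench. Axes as the tray's. The pin lies along y between two brass ears 72 mm apart over their outsides, rising to 58 mm above the bench
- tag_brooch (a joint): angle of that tray's tag: 0 = level, sticking out ahead of the pin (tray -x) over bare bench, 46 mm free below, plain face up; 1.57 = upright; 3.14 = folded back level over the ledge (tray +x), ring face up; stops at both ends. Stiff hinge: the tag stays where it is left; about 1 N at its free edge moves it. Starts folded, to be left so.
- edge_brooch (a point): middle of that tag's free edge, 62 mm from the pin, mid thickness; x from the edge to the pin, y along the edge, z out of the plain face. The tag: aluminium leaf 54 mm wide (y), 5 to 62 mm from the pin, 3 mm thick, centred on the pin, with a 2 mm steel plate on each face (7 mm in all); 54 g
- plain_bangle: plain steel face plate of the bangle tray's tag, 50 x 48 x 2 mm, fixed on the leaf; origin at its middle, 33.5 mm from the pin; its z points out of the face. Up at the start
- ring_bangle: the other face plate of the same tag, same size, with a raised brass ring (33 mm across) standing about 2 mm proud; origin at its middle, 33.5 mm from the pin; its -z points out of the face. Down at the start, up when the tag is folded back
- bangle: loose brass bangle, a plain open hoop 68 mm across and 9 mm high with 4 mm wall, lying in its tray's compartment; origin at the middle of its underside, z up
- signet: loose small brass signet ring, about 25 mm across and 10 mm high at its head, lying in its tray's compartment; origin at the middle of its underside, z up
- brooch: loose steel brooch, a domed disc 38 mm across with an amber stone and a short lug, 11 mm high, lying in its tray's compartment; origin at the middle of its underside, z up
- polish: loose bystander: small jar of polish, 32 mm across, 42 mm high, standing between two of the trays; origin at its underside
- vial: loose bystander: small amber glass bottle with a black cap, 28 mm across, 60 mm high, standing between two of the trays; origin at its underside
- bench_block: loose bystander: steel bench block on a rubber pad, 70 x 70 x 26 mm, standing to the left of the trays; origin at its underside
- caliper: loose bystander: caliper 235 mm long, 15 mm high, lying to the right of the trays; origin at its underside

How it is judged:
By the outcome, as a careful person would: the job done as asked, in the order asked, and still so for the second after the job is handed in, with the robot touching nothing.
It also fails if it takes over 42 s, if anything falls off the work surface, if the arm or the gripper's body presses on something with over 40 N, if the wrist force passes 120 N, or if a joint passes its speed limit or range.

## Working session

There is one attempt and no reset: what is moved stays moved. The work goes in short steps, Python scripts to look and compute and a tool call to move; the robot and the scene stay as the last step left them, time stands still between calls to the robot, and variables do not carry over. Pictures are saved under pics/ and viewed, and the job is handed in when it is done.

Besides the shell and the picture viewer there is one more tool, called after ">>>" as a command line: name --argument value ..., lists and objects as JSON in quotes. drive_tool: Moves the arm, as the interface text tells. Its arguments: {"type":"object","properties":{"motion":{"type":"string"},"newtons":{"type":"number"}},"required":["motion"]}

```bash
mkdir -p pics; ls; python3 - <<'E'
from rig import *
import cv2, numpy as np
for n in ["scene","side"]:
    p,d=get_image(n); cv2.imwrite(f"pics/{n}0.png",p[:,:,::-1]); np.savez(f"{n}0.npz",p=p,d=d)
    m=camera_model(n); print(n,{k:np.round(v,4).tolist() if not isinstance(v,str) else v for k,v in m.items()})
s=get_state(); print(s); m=camera_model("wrist"); print(m)
E
```

```text
pics
scene {'camera_matrix': [[459.9682, 0.0, 283.7975], [0.0, 459.9682, 210.2298], [0.0, 0.0, 1.0]], 'cam_to_world': [[0.4864, -0.6721, 0.5583, 1.3175], [0.8737, 0.3702, -0.3155, -0.4], [0.0054, 0.6413, 0.7673, 1.0408], [0.0, 0.0, 0.0, 1.0]]}
side {'camera_matrix': [[471.4877, 0.0, 286.05], [0.0, 471.4877, 215.1709], [0.0, 0.0, 1.0]], 'cam_to_world': [[-0.9346, 0.2704, -0.231, 0.3275], [-0.3556, -0.7061, 0.6123, 0.7115], [0.0024, 0.6545, 0.7561, 0.9555], [0.0, 0.0, 0.0, 1.0]]}
{'clock': 0.1, 'qpos': array([-1.21061302e-01,  2.76571705e-01,  1.50602332e+00, -2.92157753e-05,
        1.36067430e+00, -1.20975694e-01]), 'qd': array([-2.33488009e-03, -1.33588133e-03, -3.64500519e-03, -9.60991357e-04,
        6.52264695e-04,  1.05912906e-05]), 'effort': array([ 1.55745878e-03, -4.17697620e+01, -2.46405226e+01, -1.74112388e-04,
        5.80947395e-03,  2.85749664e-07]), 'position': array([5.74532985e-01, 5.68573416e-06, 2.30496722e-01]), 'ee_rot': array([-6.51215939e-04,  7.07134636e-01,  7.07078428e-01, -5.28140627e-04]), 'contact_force': array([-0.22504089, -0.34019034, -0.23228351]), 'moment': array([-0.01693587, -0.00219697,  0.01536428]), 'width': 0.08551628049445832}
{'camera_matrix': array([[370.90307829,   0.        , 280.10812115],
       [  0.        , 370.90307829, 200.36720719],
       [  0.        ,   0.        ,   1.        ]]), 'T_tool_cam': array([[ 4.07560406e-04,  9.43891319e-01,  3.30255978e-01,
         8.35883890e-02],
       [ 9.99999871e-01, -4.84772195e-04,  1.51433787e-04,
        -3.78859906e-04],
       [ 3.03035953e-04,  3.30255874e-01, -9.43891395e-01,
        -1.42730210e-01],
       [ 0.00000000e+00,  0.00000000e+00,  0.00000000e+00,
         1.00000000e+00]])}
```

View pics/scene0.png

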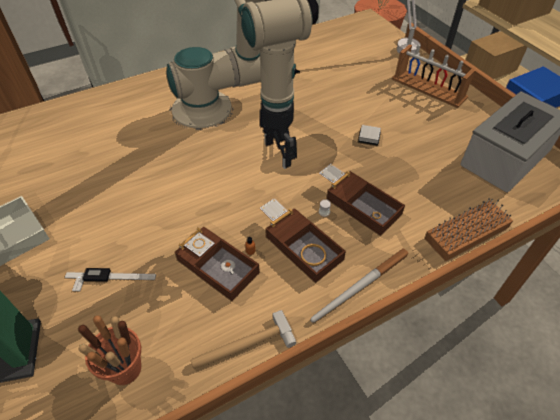

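View pics/side0.png

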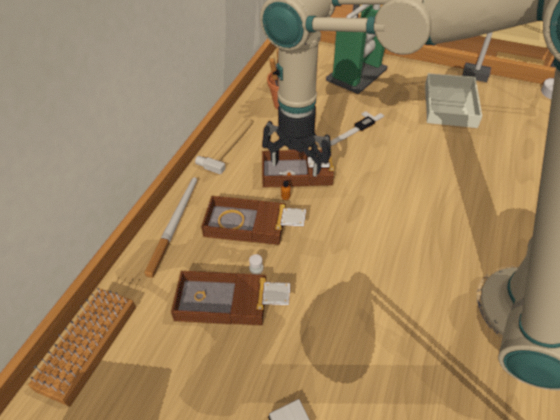

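The bangle tray is the middle one. Its tag is at about (275,210) in the scene view and (293,217) in the side view, and the hoop is at (313,253) in the scene view. Next I measure.

```bash
cat > h.py <<'E'
import numpy as np, cv2
from rig import *
def cloud(n,d):
    m=camera_model(n);K=m["camera_matrix"]; H,W=d.shape
    u,v=np.meshgrid(np.arange(W),np.arange(H))
    P=np.stack([(u-K[0,2])/K[0,0]*d,-(v-K[1,2])/K[1,1]*d,-d,np.ones_like(d)],-1)
    return (P@m["cam_to_world"].T)[...,:3]
def proj(n,X):
    m=camera_model(n);K=m["camera_matrix"]; c=(np.linalg.inv(m["cam_to_world"])@np.append(X,1))[:3]
    return K[0,0]*c[0]/-c[2]+K[0,2], K[1,1]*-c[1]/-c[2]+K[1,2]
E
python3 - <<'E'
from h import *
for n,box in [("scene",(225,185,365,295)),("side",(190,180,325,255))]:
    z=np.load(f"{n}0.npz");p,d=z["p"],z["d"];C=cloud(n,d)
    x0,y0,x1,y1=box
    cv2.imwrite(f"pics/{n}_crop.png",cv2.resize(p[y0:y1,x0:x1,::-1],None,fx=5.5,fy=5.5,interpolation=cv2.INTER_CUBIC)[:600,:800])
    sub=C[y0:y1,x0:x1];hsv=cv2.cvtColor(p,cv2.COLOR_RGB2HSV)[y0:y1,x0:x1]
    # wood dark at z~.045
    dark=(hsv[...,2]<110)&(sub[...,2]>0.036)&(sub[...,2]<0.056)
    nl,lab,st,_=cv2.connectedComponentsWithStats(dark.astype(np.uint8))
    for i in range(1,nl):
        if st[i,4]>60:
            q=sub[lab==i];r=cv2.minAreaRect((q[:,:2]*1000).astype(np.float32));print(n,"dark",st[i],np.round(q.mean(0),3),r)
    g=(hsv[...,1]<60)&(hsv[...,2]>130)&(sub[...,2]>0.03)
    nl,lab,st,_=cv2.connectedComponentsWithStats(g.astype(np.uint8))
    for i in range(1,nl):
        if st[i,4]>40:
            q=sub[lab==i];m=q.mean(0);U,S,V=np.linalg.svd(q-m);print(n,"tag",st[i],np.round(m,4),"normal",np.round(V[2],3),cv2.minAreaRect((q[:,:2]*1000).astype(np.float32)),np.round(q[:,2].min(),3),np.round(q[:,2].max(),3))
E
```

```text
scene dark [102   0  38  32 518] [0.628 0.198 0.045] ((638.43017578125, 187.81234741210938), (108.19668579101562, 115.764404296875), 54.45183563232422)
scene dark [  40   24   81   68 1246] [ 0.688 -0.     0.044] ((709.5272216796875, 7.5967559814453125), (200.05584716796875, 113.41773223876953), 13.287595748901367)
scene dark [  0  57  34  53 284] [ 0.708 -0.179  0.043] ((688.1600341796875, -206.924072265625), (115.71836853027344, 110.79863739013672), 22.98097801208496)
scene tag [ 35  14  27  22 300] [ 0.5856 -0.0215  0.0587] normal [0.105 0.015 0.994] ((582.703125, -20.621421813964844), (59.09818649291992, 53.2668571472168), 13.671292304992676) 0.049 0.067
scene tag [95 15 10  8 65] [0.6256 0.1253 0.0423] normal [-0.124  0.044  0.991] ((626.3418579101562, 125.77891540527344), (27.226423263549805, 30.952686309814453), 85.58049774169922) 0.038 0.049
side dark [ 12  17  29  36 165] [0.774 0.055 0.042] ((786.0478515625, 45.207305908203125), (60.93191909790039, 129.45272827148438), 45.247982025146484)
side tag [ 91  29  25  17 372] [ 0.5826 -0.0146  0.06  ] normal [-0.34   0.658 -0.672] ((474.08331298828125, 337.18988037109375), (59.05607604980469, 801.7203979492188), 17.17542839050293) 0.045 0.955
```

The measurements agree with each other. The tray centre is about (0.7095, 0.0076) with yaw about 13.3°, and the rectangle comes out at 200 x 113 mm. That puts the hinge at about (0.618, -0.014), which predicts a tag centre of (0.5855, -0.0217) against the seen (0.5856, -0.0215). The tag angle is about 0.1 rad. I'll shut the fingers, yaw to match the tray, back off and tilt forward.

>>> drive_tool --motion "0 0 -6.6 -0.02 -0.034 0 0; 0 0 -6.7 -0.02 -0.034 0 0; -10 0 0 0 0 0 0; -10 0 0 0 0 0 0; -10 0 0 0 0 0 0; -10 0 0 0 0 0 0; -10 0 0 0 0 0 0; 0 0 0 0 0 0 0" --newtons 20

```text
clock: 1.1
position: [0.5053, -0.0355, 0.2239]
ee_rot: [0.218, 0.569, 0.734, 0.301]
contact_force: [0.9, -0.7, 0.8]
width: 0.0002
```

```bash
cat >> h.py <<'E'
from scipy.spatial.transform import Rotation as R
YAW=np.radians(13.3); HX=np.array([0.618,-0.014])
def tf():
    s=get_state(); q=s["ee_rot"]; M=R.from_quat([q[1],q[2],q[3],q[0]]).as_matrix()
    ex=np.array([np.cos(YAW),np.sin(YAW)]); ey=np.array([-ex[1],ex[0]])
    d=s["position"][:2]-HX; z=M[:,2]
    zt=np.array([z[:2]@ex,z[:2]@ey,z[2]]); th=np.degrees(np.arctan2(zt[0],-zt[2]))
    print("t",round(s["clock"],2),"X,Y,Z mm",np.round([d@ex*1e3,d@ey*1e3,s["position"][2]*1e3],1),"tilt",round(th,1),"side",round(zt[1],3),"toolx",np.round([M[:2,0]@ex,M[:2,0]@ey,M[2,0]],3),"F",np.round(s["contact_force"],2),"w",round(s["width"],4),"q",np.round(s["qpos"],2))
    return M
E
python3 -c "
from h import *
tf()
p,d=get_image('side');cv2.imwrite('pics/side1.png',p[:,:,::-1])"
```

```text
t 1.1 X,Y,Z mm [-114.7    5.   223.9] tilt 43.6 side 0.037 toolx [-0.029  0.999  0.023] F [ 0.87 -0.74  0.81] w 0.0002 q [-0.63 -0.07  2.21  0.96  0.73 -1.53]
```

>>> drive_tool --motion "-6.4 0 0 -0.005 0 0 0; 0 0 0 0 -0.034 0.029 0; 0 0 0 0 -0.034 0.029 0; 0 0 0 0 -0.034 0.029 0; 0 0 0 0 -0.030 0.025 0; 0 0 0 0 0 0 0"

```text
clock: 1.9
position: [0.5222, -0.0431, 0.0759]
ee_rot: [0.242, 0.55, 0.724, 0.339]
contact_force: [-0.1, 0.9, 0.1]
width: 0.0003
```

```bash
python3 -c "
from h import *
tf()
p,d=get_image('side');cv2.imwrite('pics/side2.png',p[:,:,::-1])
c=cv2.resize(p[150:300,190:390,::-1],None,fx=4,fy=4);cv2.imwrite('pics/side2c.png',c)
p,d=get_image('scene');c=cv2.resize(p[90:290,180:400,::-1],None,fx=3,fy=3);cv2.imwrite('pics/scene2c.png',c)"
```

```text
t 1.9 X,Y,Z mm [-100.    -6.3   75.9] tilt 49.1 side 0.052 toolx [-0.049  0.999  0.023] F [-0.1   0.89  0.1 ] w 0.0003 q [-0.69  0.33  2.49  1.85  0.72 -2.7 ]
```

View pics/side2c.png

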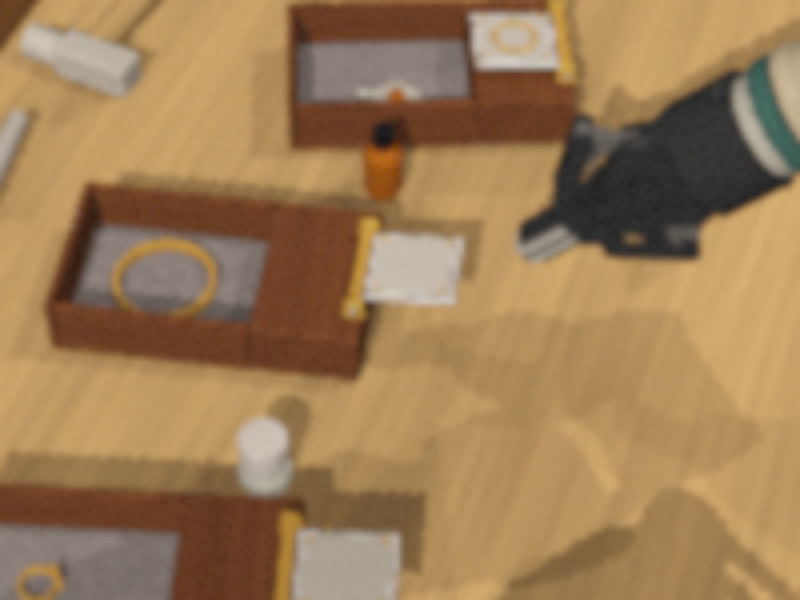

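View pics/scene2c.png

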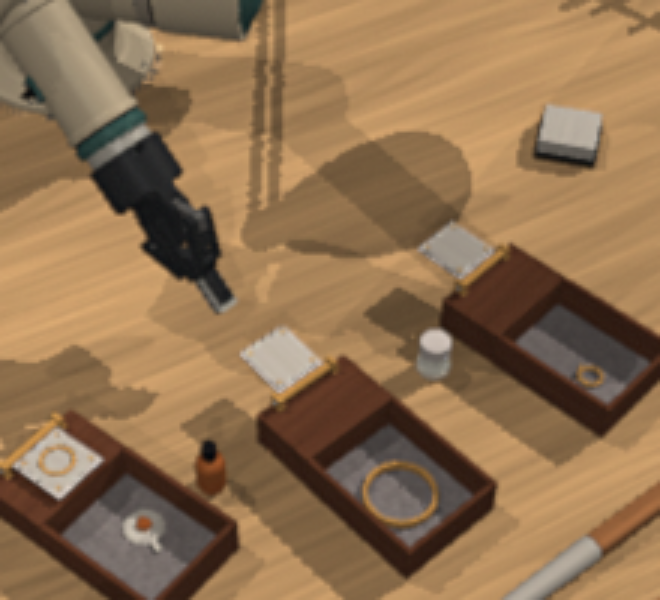

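The tilt drove joint 6 to its limit (-2.7), because joint 5 cannot fold far enough for a 50° tilt. I'll retrace upward and take about 28° instead.

>>> drive_tool --motion "0 0 0 0 0.030 -0.025 0; 0 0 0 0 0.034 -0.029 0; 0 0 0 0 0.034 -0.029 0; 0 0 0 0 0.014 -0.012 0; 8 0 0 0 0 0 0; 8 0 0 0 0 0 0; 8 0 0 0 0 0 0; 0 0 0 0 0 0 0"

```text
clock: 3.0
position: [0.5216, -0.0409, 0.2374]
ee_rot: [0.144, 0.577, 0.779, 0.199]
contact_force: [0.3, 0.5, -0.7]
width: 0.0002
```

```bash
python3 -c "
from h import *
tf()"
```

```text
t 3.0 X,Y,Z mm [-100.    -4.   237.4] tilt 28.3 side 0.035 toolx [-0.065  0.998  0.005] F [ 0.34  0.46 -0.66] w 0.0002 q [-0.45 -0.01  1.95  0.44  0.87 -0.97]
```

>>> drive_tool --motion "0 -2 3.7 0.003 0 0 0; 0 0 0 0 -0.0235 0.044 0; 0 0 0 0 -0.0235 0.044 0; 0 0 0 0 -0.0235 0.044 0; 0 0 0 0 0 0 0"

```text
clock: 3.62
position: [0.5169, -0.036, 0.0885]
ee_rot: [0.156, 0.605, 0.756, 0.196]
contact_force: [0.3, -0.6, 0.0]
width: -0.0002
```

```bash
python3 -c "
from h import *
tf()"
```

```text
t 3.62 X,Y,Z mm [-103.5    1.8   88.5] tilt 29.0 side -0.005 toolx [0.011 1.    0.001] F [ 0.32 -0.64  0.03] w -0.0002 q [-0.41  0.17  2.23  0.76  0.43 -1.28]
```

>>> drive_tool --motion "0 0 10 0 0 0 0; 0 0 10 0 0 0 0; 0 0 10 0 0 0 0; 0 0 10 0 0 0 0; 0 0 10 0 0 0 0; 0 0 10 0 0 0 0; 0 0 10 0 0 0 0; 0 0 10 0 0 0 0; 0 0 10 0 0 0 0; 0 0 4 0 0 0 0; 0 0 0 0 0 0 0"

```text
clock: 5.0
position: [0.5226, -0.0416, 0.1187]
ee_rot: [-0.036, 0.961, 0.045, 0.27]
contact_force: [-0.6, -0.0, 0.7]
width: 0.0004
```

```bash
python3 -c "
from h import *
tf()"
```

```text
t 5.0 X,Y,Z mm [-99.2  -4.9 118.7] tilt 31.6 side -0.028 toolx [ 0.843 -0.129  0.522] F [-0.64 -0.05  0.68] w 0.0004 q [-0.43  0.11  2.21  0.75  0.45  0.43]
```

>>> drive_tool --motion "0 10 -4 0 -0.005 0 0; 0 9 -4 0 0 0 0; 0 0 0 0 0 0 0; 0 0 0 0 0 0 0"

```text
clock: 5.5
position: [0.5219, -0.0243, 0.1187]
ee_rot: [-0.055, 0.941, 0.077, 0.326]
contact_force: [-0.5, -0.5, 1.2]
width: -0.0002
```

```bash
python3 -c "
from h import *
tf()"
```

```text
t 5.5 X,Y,Z mm [-95.9  12.  118.7] tilt 38.6 side 0.011 toolx [ 0.78  -0.073  0.621] F [-0.48 -0.51  1.22] w -0.0002 q [-0.48  0.12  2.31  1.2   0.46 -0.12]
```

>>> drive_tool --motion "0 5 0 0 0.004 0 0; 0 5 0 0 0.004 0 0; 0 4 -2 0 0.004 0 0; 0 0 -2 0 0 0 0; 0 0 0 0 0 0 0"

```text
clock: 6.12
position: [0.527, -0.0326, 0.1211]
ee_rot: [-0.051, 0.896, 0.108, 0.427]
contact_force: [0.4, -0.5, 0.3]
width: -0.0002
```

```bash
python3 -c "
from h import *
tf()"
```

```text
t 6.12 X,Y,Z mm [-92.9   2.8 121.1] tilt 51.0 side 0.006 toolx [0.63  0.004 0.777] F [ 0.44 -0.46  0.34] w -0.0002 q [-0.64  0.2   2.47  1.83  0.67 -0.98]
```

>>> drive_tool --motion "0 0 0 -0.02 0 0.013 0; 0 0 0 -0.02 0 0.013 0; 0 0 0 -0.02 0 0.013 0; 0 0 0 -0.015 0 0.009 0; 0 0 0 0 0 0 0"

```text
clock: 6.75
position: [0.5232, -0.0367, 0.0342]
ee_rot: [-0.05, 0.894, 0.111, 0.431]
contact_force: [1.2, -0.3, 0.3]
width: 0.0002
```

```bash
python3 -c "
from h import *
tf()"
```

```text
t 6.75 X,Y,Z mm [-97.5  -0.3  34.2] tilt 51.4 side 0.005 toolx [0.623 0.013 0.782] F [ 1.2  -0.34  0.27] w 0.0002 q [-0.66  0.52  2.61  2.23  0.89 -1.57]
```

>>> drive_tool --motion "0 0 0 0.005 0 0.012 0; 0 0 0 0.006 0 0.010 0; 0 0 0 0.006 0 0.009 0; 0 0 0 0 0 0 0"

```text
clock: 7.25
position: [0.5625, -0.0276, 0.0318]
ee_rot: [-0.049, 0.892, 0.113, 0.435]
contact_force: [-0.3, 0.1, 0.5]
width: -0.0001
```

```bash
cat > snap.py <<'E'
import sys
from h import *
tf()
k=sys.argv[1]
p,d=get_image('side');a=cv2.resize(p[150:300,210:350,::-1],(560,600),interpolation=cv2.INTER_CUBIC)
p,d=get_image('scene');b=cv2.resize(p[150:290,220:360,::-1],(600,600),interpolation=cv2.INTER_CUBIC)
cv2.imwrite(f'pics/s{k}.png',cv2.resize(np.hstack([a,b]),(800,414)))
E
python3 snap.py a
```

```text
t 7.25 X,Y,Z mm [-57.2  -0.4  31.8] tilt 51.9 side 0.004 toolx [0.617 0.018 0.787] F [-0.3   0.13  0.52] w -0.0001 q [-0.56  0.53  2.53  2.3   0.85 -1.51]
```

View pics/sa.png

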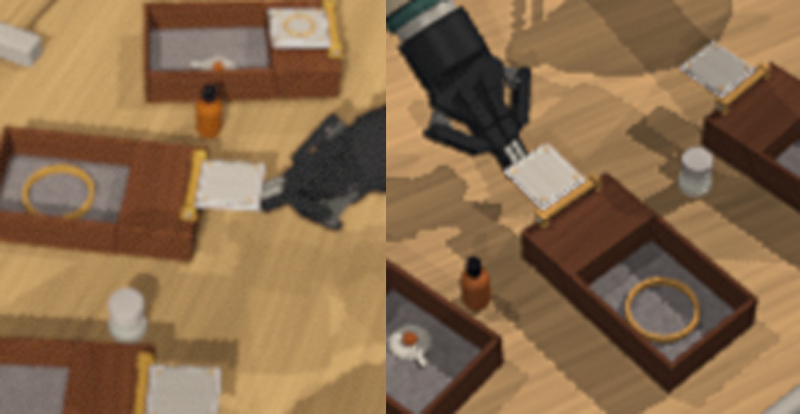

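The tip is under the tag's free edge, near the middle, and nothing has been touched. Next I work out the arc about the pin.

```bash
cat > plan.py <<'E'
import sys
from h import *
h=11.0
def tip(phi,th,r=54.,s=9.):
    p,t=np.radians(phi),np.radians(th); pin=np.array([0,52.])
    e=np.array([-np.cos(p),np.sin(p)]);n=np.array([-np.sin(p),-np.cos(p)])
    u=np.array([np.cos(t),np.sin(t)]);z=np.array([np.sin(t),-np.cos(t)])
    if phi+th<90: c=pin+62*e+1.5*n+s*z
    elif phi<=180-th: c=pin+r*e+3.5*n
    else: c=pin+r*e+3.5*n+2*h*u   # back corner
    return c-h*u
# usage: phi:th list
if __name__=="__main__":
    s=get_state();q=s["ee_rot"];M=R.from_quat([q[1],q[2],q[3],q[0]]).as_matrix()
    ex=np.array([np.cos(YAW),np.sin(YAW)]);d=s["position"][:2]-HX
    cur=np.array([d@ex*1e3,s["position"][2]*1e3]); th=np.degrees(np.arctan2(M[:2,2]@ex,-M[2,2]))
    for a in sys.argv[1:]:
        v=[float(x) for x in a.split(":")]
        tg=tip(*v); D=tg-cur; t=np.radians(th)
        print(a,"tip",np.round(tg,1),"wy %.1f tx %.1f tz %.1f"%(v[1]-th,D[0]*np.cos(t)+D[1]*np.sin(t),D[0]*np.sin(t)-D[1]*np.cos(t)))
        cur=tg;th=v[1]
E
python3 plan.py 4:51 8:51 13:51 18:51 23:51 28:51 33:51 38:51 43:51 48:50 53:49
```

```text
4:51 tip [-61.9  40.6] wy -0.8 tx 5.2 tz -8.6
8:51 tip [-61.5  44.9] wy 0.0 tx 3.6 tz -2.4
13:51 tip [-60.7  50.3] wy 0.0 tx 4.7 tz -2.7
18:51 tip [-59.4  55.5] wy 0.0 tx 4.9 tz -2.3
23:51 tip [-57.6  60.6] wy 0.0 tx 5.1 tz -1.8
28:51 tip [-55.4  65.6] wy 0.0 tx 5.2 tz -1.4
33:51 tip [-52.7  70.3] wy 0.0 tx 5.3 tz -0.9
38:51 tip [-49.7  74.8] wy 0.0 tx 5.4 tz -0.5
43:51 tip [-48.8  77.7] wy 0.0 tx 2.9 tz -1.1
48:50 tip [-45.8  81.4] wy -1.0 tx 4.7 tz 0.0
53:49 tip [-42.5  84.7] wy -1.0 tx 4.7 tz 0.4
```

>>> drive_tool --motion "0 0 0 0.003 0 -0.004 0; 0 0 0 0.003 0 -0.004 0; 0 0 0 0.004 0 -0.002 0; 0 0 0 0.005 0 -0.002 0; 0 0 0 0.005 0 -0.002 0; 0 0 0 0 0 0 0"

```text
clock: 8.1
position: [0.5605, -0.0271, 0.0569]
ee_rot: [-0.049, 0.893, 0.111, 0.432]
contact_force: [0.4, -0.0, 0.3]
width: -0.0002
```

```bash
python3 snap.py b
```

```text
t 8.1 X,Y,Z mm [-59.    0.4  56.9] tilt 51.6 side 0.004 toolx [0.621 0.014 0.784] F [ 0.36 -0.05  0.26] w -0.0002 q [-0.56  0.43  2.51  2.21  0.77 -1.38]
```

View pics/sb.png

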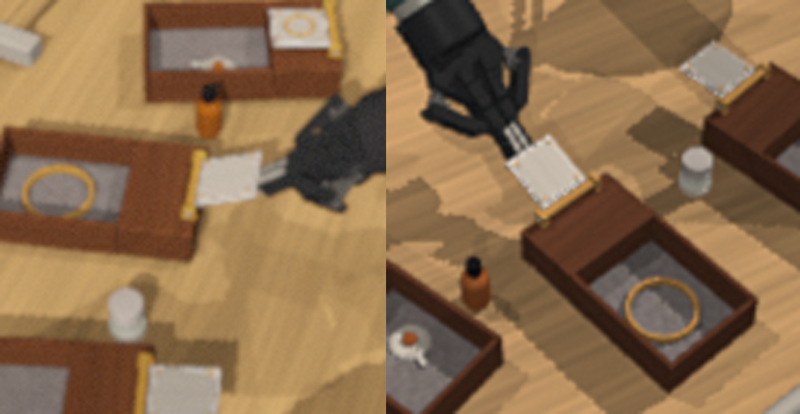

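The tag is rising with the fingertip: its outline tilts at (228,178) in the left half. The tray has not moved.

```bash
python3 plan.py 24:51 29:51 34:51 39:51 44:51 49:50 54:49 59:48 64:46 69:44
```

```text
24:51 tip [-57.2  61.6] wy -0.6 tx 5.1 tz -1.8
29:51 tip [-54.9  66.5] wy 0.0 tx 5.3 tz -1.3
34:51 tip [-52.2  71.2] wy 0.0 tx 5.3 tz -0.8
39:51 tip [-51.1  74.7] wy 0.0 tx 3.4 tz -1.4
44:51 tip [-48.2  78.4] wy 0.0 tx 4.7 tz -0.1
49:50 tip [-45.1  82. ] wy -1.0 tx 4.7 tz 0.1
54:49 tip [-41.8  85.3] wy -1.0 tx 4.7 tz 0.4
59:48 tip [-38.2  88.3] wy -1.0 tx 4.6 tz 0.8
64:46 tip [-34.5  91.1] wy -2.0 tx 4.5 tz 0.9
69:44 tip [-30.5  93.5] wy -2.0 tx 4.5 tz 1.1
```

>>> drive_tool --motion "0 0 0 0.005 0 -0.002 0; 0 0 0 0.005 0 -0.001 0; 0 0 0 0.005 0 -0.001 0; 0 0 0 0.004 0 -0.001 0; 0 0 0 0.005 0 0 0; 0 -1 0 0.005 0 0 0; 0 0 0 0 0 0 0"

```text
clock: 9.07
position: [0.5753, -0.0232, 0.084]
ee_rot: [-0.048, 0.897, 0.112, 0.424]
contact_force: [-0.1, -0.1, -0.2]
width: -0.0001
```

```bash
python3 snap.py c; python3 plan.py 54:49 59:48 64:46 69:44 74:42 79:39 84:36 89:33 94:30
```

```text
t 9.07 X,Y,Z mm [-43.7   0.9  84. ] tilt 50.6 side 0.004 toolx [0.635 0.014 0.772] F [-0.11 -0.13 -0.2 ] w -0.0001 q [-0.51  0.34  2.43  2.09  0.65 -1.16]
54:49 tip [-41.8  85.3] wy -1.5 tx 3.3 tz 0.6
59:48 tip [-38.2  88.3] wy -1.0 tx 4.6 tz 0.8
64:46 tip [-34.5  91.1] wy -2.0 tx 4.5 tz 0.9
69:44 tip [-30.5  93.5] wy -2.0 tx 4.5 tz 1.1
74:42 tip [-26.4  95.6] wy -2.0 tx 4.4 tz 1.4
79:39 tip [-22.3  97.4] wy -3.0 tx 4.3 tz 1.4
84:36 tip [-18.   98.9] wy -3.0 tx 4.2 tz 1.6
89:33 tip [-13.7  99.9] wy -3.0 tx 4.2 tz 1.7
94:30 tip [ -9.3 100.6] wy -3.0 tx 4.1 tz 1.8
```

View pics/sc.png

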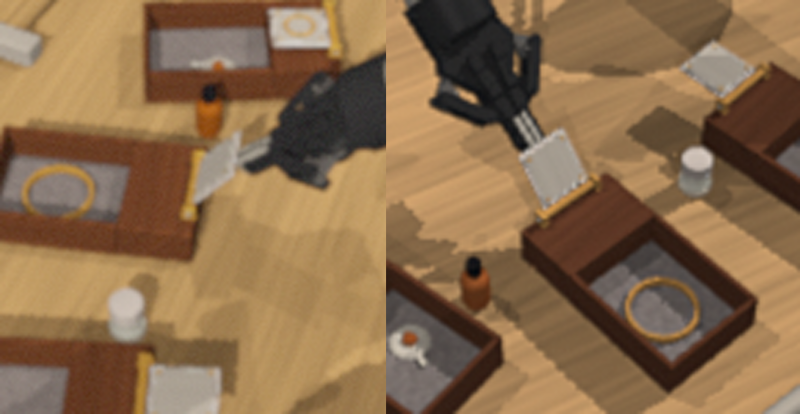

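The tag is at about 50° and rising smoothly. The tray is still in place.

>>> drive_tool --motion "0 -1 0 0.003 0 0.001 0; 0 -1 0 0.005 0 0.001 0; 0 -2 0 0.0045 0 0.001 0; 0 -2 0 0.0045 0 0.001 0; 0 -2 0 0.0045 0 0.0015 0; 0 -2 0 0.0045 0 0.0015 0; 0 0 0 0 0 0 0"

```text
clock: 10.05
position: [0.5928, -0.016, 0.0926]
ee_rot: [-0.042, 0.934, 0.114, 0.337]
contact_force: [-0.3, 0.1, -0.4]
width: 0.0001
```

```bash
python3 snap.py d; python3 plan.py 84:39 89:36 94:34 99:32 104:30 109:28 114:26 119:24 124:22
```

```text
t 10.05 X,Y,Z mm [-25.    3.8  92.6] tilt 39.7 side 0.008 toolx [0.769 0.008 0.639] F [-0.31  0.12 -0.44] w 0.0001 q [-0.38  0.26  2.24  1.44  0.39 -0.36]
84:39 tip [-17.7  98.4] wy -0.7 tx 10.8 tz 0.2
89:36 tip [-13.3  99.5] wy -3.0 tx 4.0 tz 1.9
94:34 tip [ -8.8 100. ] wy -2.0 tx 3.9 tz 2.2
99:32 tip [ -4.3 100.1] wy -2.0 tx 3.8 tz 2.4
104:30 tip [ 0.1 99.7] wy -2.0 tx 3.6 tz 2.6
109:28 tip [ 4.6 99. ] wy -2.0 tx 3.5 tz 2.8
114:26 tip [ 8.9 97.9] wy -2.0 tx 3.3 tz 3.0
119:24 tip [13.1 96.5] wy -2.0 tx 3.1 tz 3.2
124:22 tip [17.1 94.6] wy -2.0 tx 2.9 tz 3.3
```

View pics/sd.png

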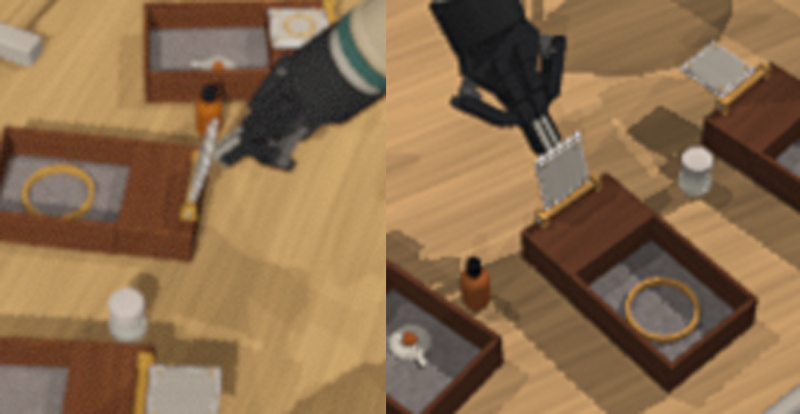

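>>> drive_tool --motion "0 0 0 0.005 0.001 0 0; 0 -1 0 0.005 0.001 0 0; 0 -2 0 0.0045 0.001 0.001 0; 0 -2 0 0.004 0 0.002 0; 0 -2 0 0.004 0 0.002 0; 0 0 0 0 0 0 0"

```text
clock: 10.9
position: [0.6091, -0.0135, 0.0981]
ee_rot: [-0.038, 0.954, 0.113, 0.274]
contact_force: [-0.3, 0.9, -0.1]
width: -0.0005
```

```bash
python3 snap.py e; python3 plan.py  94:32 99:30 104:28 109:26 114:24 119:22 124:20
```

```text
t 10.9 X,Y,Z mm [-8.6  2.5 98.1] tilt 32.1 side 0.013 toolx [ 0.847 -0.     0.531] F [-0.25  0.85 -0.07] w -0.0005 q [-0.31  0.26  2.09  0.78  0.42  0.37]
94:32 tip [ -9.1 100.3] wy -0.0 tx 2.1 tz -2.1
99:30 tip [ -4.5 100.4] wy -2.0 tx 3.9 tz 2.3
104:28 tip [ -0.  100.1] wy -2.0 tx 3.7 tz 2.5
109:26 tip [ 4.4 99.4] wy -2.0 tx 3.6 tz 2.7
114:24 tip [ 8.7 98.3] wy -2.0 tx 3.4 tz 2.9
119:22 tip [12.9 96.8] wy -2.0 tx 3.2 tz 3.1
124:20 tip [17. 95.] wy -2.0 tx 3.1 tz 3.2
```

View pics/se.png

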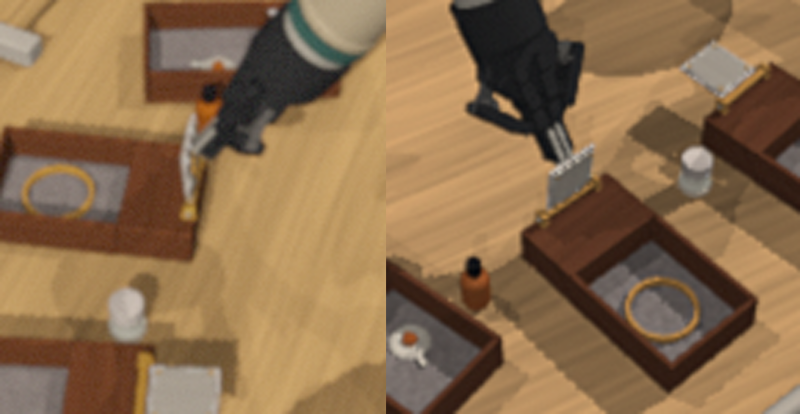

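The tag is upright or just past it. I continue over the top.

>>> drive_tool --motion "0 -2 0 0.005 0.001 0.001 0; 0 -2 0 0.004 0.001 0.002 0; 0 -2 0 0.0035 0 0.0025 0; 0 -2 0 0.0035 0 0.003 0; 0 -2 0 0.003 0 0.003 0; 0 -2 0 0.003 0 0.003 0; 0 0 0 0 0 0 0"

```text
clock: 11.88
position: [0.626, -0.0075, 0.0891]
ee_rot: [-0.032, 0.979, 0.114, 0.164]
contact_force: [-0.2, -0.0, -0.5]
width: -0.0003
```

```bash
python3 snap.py f; python3 plan.py  124:18 129:16 134:14 139:12 144:11 149:10 154:10 159:10 164:10 169:10
```

```text
t 11.88 X,Y,Z mm [ 9.3  4.5 89.1] tilt 19.2 side 0.024 toolx [ 0.944 -0.005  0.329] F [-0.2  -0.02 -0.45] w -0.0003 q [-0.22  0.33  1.87  0.27  0.66  0.92]
124:18 tip [16.8 95.3] wy -1.2 tx 10.3 tz -3.3
129:16 tip [20.7 93.1] wy -2.0 tx 3.0 tz 3.3
134:14 tip [24.3 90.6] wy -2.0 tx 2.8 tz 3.4
139:12 tip [27.7 87.8] wy -2.0 tx 2.6 tz 3.6
144:11 tip [30.8 84.5] wy -1.0 tx 2.4 tz 3.9
149:10 tip [33.7 80.9] wy -1.0 tx 2.1 tz 4.0
154:10 tip [36.2 76.9] wy 0.0 tx 1.8 tz 4.4
159:10 tip [38.3 72.7] wy 0.0 tx 1.4 tz 4.5
164:10 tip [40.1 68.3] wy 0.0 tx 1.0 tz 4.6
169:10 tip [41.5 63.8] wy 0.0 tx 0.6 tz 4.7
```

View pics/sf.png

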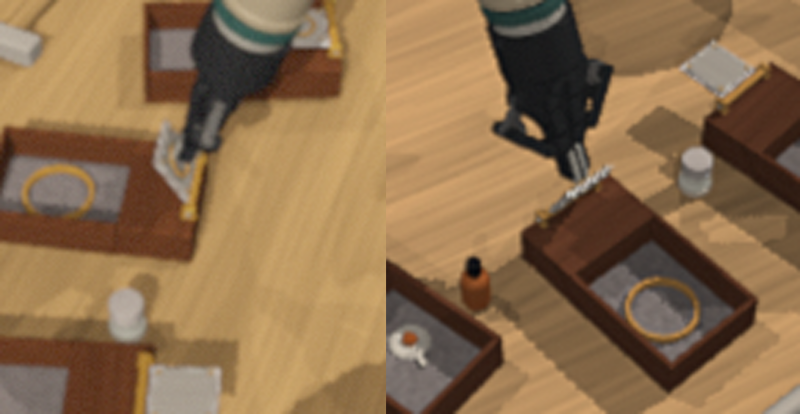

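>>> drive_tool --motion "0 -1 0 0.004 0.001 -0.001 0; 0 -1 0 0.004 0.001 -0.001 0; 0 -1 0 0.004 0.001 0 0; 0 -1 0 0.004 0.001 0 0; 0 0 0 0 0 0 0"

```text
clock: 12.6
position: [0.6404, -0.0083, 0.0959]
ee_rot: [-0.028, 0.985, 0.114, 0.127]
contact_force: [-0.2, 0.2, -0.2]
width: -0.0003
```

```bash
python3 snap.py g; python3 plan.py  134:14 139:13 144:12 149:11 154:10 159:10 164:10 169:10 174:10 180:10
```

```text
t 12.6 X,Y,Z mm [23.1  0.4 95.9] tilt 14.9 side 0.026 toolx [ 0.966 -0.005  0.257] F [-0.17  0.15 -0.22] w -0.0003 q [-0.2   0.37  1.77  0.19  0.79  1.03]
134:14 tip [24.3 90.6] wy -0.8 tx 0.9 tz 5.2
139:13 tip [27.7 87.6] wy -1.0 tx 2.6 tz 3.8
144:12 tip [30.9 84.3] wy -1.0 tx 2.3 tz 3.9
149:11 tip [33.7 80.7] wy -1.0 tx 2.0 tz 4.1
154:10 tip [36.2 76.9] wy -1.0 tx 1.7 tz 4.2
159:10 tip [38.3 72.7] wy 0.0 tx 1.4 tz 4.5
164:10 tip [40.1 68.3] wy 0.0 tx 1.0 tz 4.6
169:10 tip [41.5 63.8] wy 0.0 tx 0.6 tz 4.7
174:10 tip [64.2 63. ] wy 0.0 tx 22.2 tz 4.7
180:10 tip [64.8 57.4] wy 0.0 tx -0.3 tz 5.7
```

View pics/sg.png

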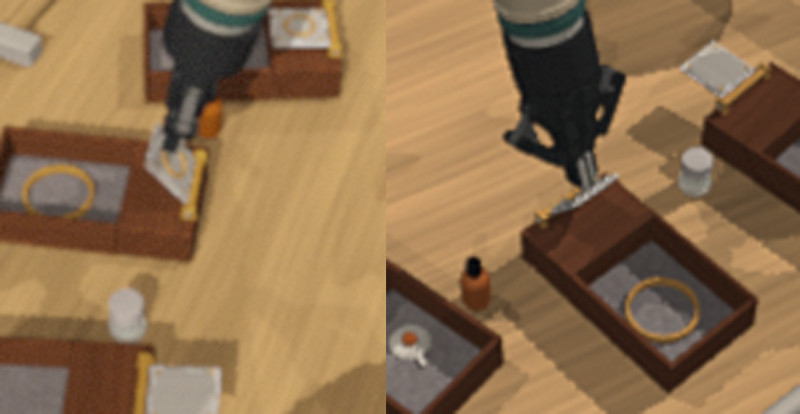

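>>> drive_tool --motion "0 -1 0 0.0025 0 0.003 0; 0 -1 0 0.0025 0 0.003 0; 0 -1 0 0.0025 0 0.004 0; 0 -1 0 0.002 0 0.004 0; 0 -1 0 0.002 0 0.004 0; 0 0 0 0 0 0 0"

```text
clock: 13.45
position: [0.6547, -0.004, 0.0787]
ee_rot: [-0.023, 0.99, 0.115, 0.08]
contact_force: [0.3, 0.2, 0.2]
width: -0.0001
```

```bash
python3 snap.py i; python3 plan.py 154:9 159:9 164:9 169:9
```

```text
t 13.45 X,Y,Z mm [38.   1.3 78.7] tilt 9.4 side 0.027 toolx [ 0.986 -0.003  0.164] F [0.26 0.23 0.25] w -0.0001 q [-0.16  0.44  1.68  0.11  0.89  1.11]
154:9 tip [36.1 77.1] wy -0.5 tx -1.7 tz 1.6
159:9 tip [38.3 72.9] wy 0.0 tx 1.5 tz 4.5
164:9 tip [40.1 68.5] wy 0.0 tx 1.1 tz 4.6
169:9 tip [41.5 64. ] wy 0.0 tx 0.7 tz 4.7
```

View pics/si.png

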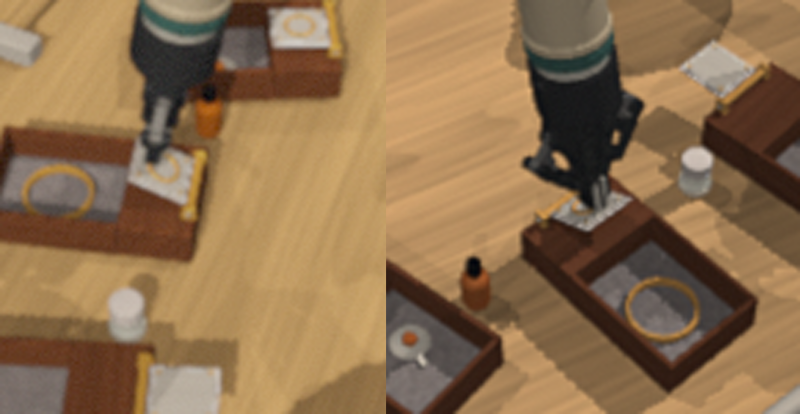

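>>> drive_tool --motion "0 -1 0 0.002 0 0.004 0; 0 -1 0 0.002 0 0.004 0; 0 -1 0 0.002 0 0.004 0; 0 0 0 0 0 0 0"

```text
clock: 14.05
position: [0.662, -0.002, 0.0674]
ee_rot: [-0.02, 0.992, 0.115, 0.053]
contact_force: [-0.3, -0.2, 0.2]
width: 0.0002
```

```bash
python3 snap.py j
```

```text
t 14.05 X,Y,Z mm [45.6  1.6 67.4] tilt 6.3 side 0.027 toolx [ 0.994 -0.002  0.109] F [-0.3  -0.21  0.19] w 0.0002 q [-0.14  0.48  1.63  0.08  0.95  1.15]
```

View pics/sj.png

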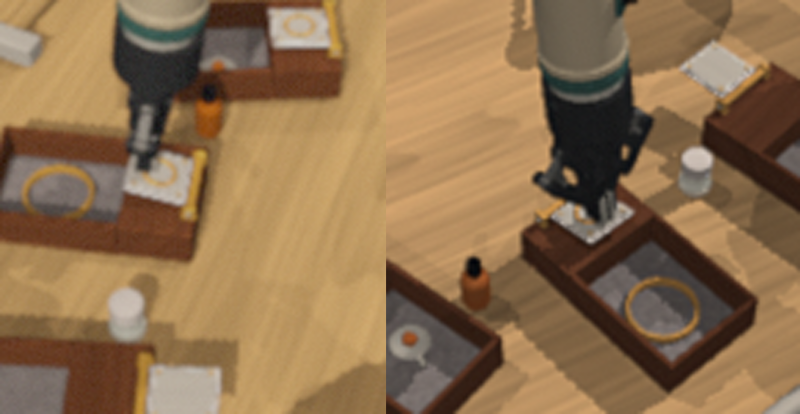

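>>> drive_tool --motion "0 0 0 0.001 0 0.003 0; 0 0 0 0.001 0 0.003 0; 0 0 0 0 0 0.002 0; 0 0 0 0 0 0 0"

```text
clock: 14.65
position: [0.664, -0.0012, 0.0596]
ee_rot: [-0.02, 0.992, 0.115, 0.053]
contact_force: [-0.0, 0.4, 0.5]
width: -0.0001
```

```bash
python3 -c "
from h import *
tf()"
```

```text
t 14.65 X,Y,Z mm [47.7  1.9 59.6] tilt 6.3 side 0.027 toolx [ 0.994 -0.003  0.109] F [-0.04  0.42  0.55] w -0.0001 q [-0.14  0.49  1.63  0.08  0.93  1.15]
```

>>> drive_tool --motion "0 0 0 0 0 0.001 0; 0 0 0 0 0 0.001 0; 0 0 0 0 0 0 0"

```text
clock: 15.02
position: [0.6643, -0.0011, 0.0576]
ee_rot: [-0.02, 0.992, 0.115, 0.053]
contact_force: [-1.2, -0.4, -0.0]
width: -0.0002
```

>>> drive_tool --motion "0 0 0 0 0 0.001 0; 0 0 0 0 0 0.001 0"

```text
clock: 15.28
position: [0.6645, -0.0011, 0.0561]
ee_rot: [-0.02, 0.992, 0.115, 0.053]
contact_force: [-2.1, -0.6, 5.8]
width: 0.0001
```

Force is up to 5.8 N, well above the hinge drag, so the tag is at its stop. I back off straight up and check.

>>> drive_tool --motion "0 0 0 0 0 -0.005 0; 0 0 0 0 0 -0.02 0; 0 0 0 0 0 -0.05 0; 0 0 0 0 0 -0.06 0; 0 0 0 -0.04 0 -0.05 0; 0 0 0 -0.05 0 -0.02 0; 0 0 0 -0.05 0 0 0; 0 0 0 0 0 0 0"

```text
clock: 16.27
position: [0.5064, -0.044, 0.25]
ee_rot: [-0.019, 0.992, 0.116, 0.054]
contact_force: [1.8, -0.3, -0.0]
width: -0.0
```

```bash
python3 snap.py k; python3 - <<'E'
from h import *
ex=np.array([np.cos(YAW),np.sin(YAW)])
for n in ["scene","side"]:
    p,d=get_image(n);C=cloud(n,d);hsv=cv2.cvtColor(p,cv2.COLOR_RGB2HSV)
    D=C[...,:2]-HX;X=D@ex;Y=D@np.array([-ex[1],ex[0]])
    m=(X>0.012)&(X<0.056)&(abs(Y)<.022)&(C[...,2]>.046)&(C[...,2]<.12)
    q=np.c_[X[m],Y[m],C[...,2][m]];A=np.c_[q[:,:2],np.ones(len(q))];c=np.linalg.lstsq(A,q[:,2],rcond=None)[0]
    print(n,m.sum(),"slope X,Y",np.round(c[:2],3),"z at 33.5mm",np.round(c[0]*.0335+c[2],4))
    z0=np.load(f"{n}0.npz")
    # tray dark rect
    if n=="scene":
      for pp,dd in [(z0["p"],z0["d"]),(p,d)]:
        CC=cloud(n,dd);hh=cv2.cvtColor(pp,cv2.COLOR_RGB2HSV);k=(hh[...,2]<110)&(CC[...,2]>.036)&(CC[...,2]<.05)
        k[:185]=0;k[295:]=0;k[:,:225]=0;k[:,365:]=0
        nl,lab,st,_=cv2.connectedComponentsWithStats(k.astype(np.uint8));
        for i in range(1,nl):
            if st[i,4]>600: print(cv2.minAreaRect((CC[lab==i][:,:2]*1000).astype(np.float32)))
    df=np.abs(p.astype(int)-z0["p"]).sum(2)>90
    cv2.imwrite(f"pics/diff_{n}.png",(df*255).astype(np.uint8))
E
```

```text
t 16.27 X,Y,Z mm [-115.5   -3.6  250. ] tilt 6.4 side 0.024 toolx [ 0.994 -0.002  0.111] F [ 1.81 -0.32 -0.01] w -0.0 q [-0.28  0.11  1.68  0.08  1.27  1.04]
scene 205 slope X,Y [-0.027  0.025] z at 33.5mm 0.0563
((709.5272216796875, 7.5967559814453125), (200.05584716796875, 113.41773223876953), 13.287595748901367)
((708.3690185546875, 7.772621154785156), (201.663330078125, 113.94490814208984), 13.090646743774414)
side 218 slope X,Y [0.011 0.006] z at 33.5mm 0.0549
```

View pics/sk.png

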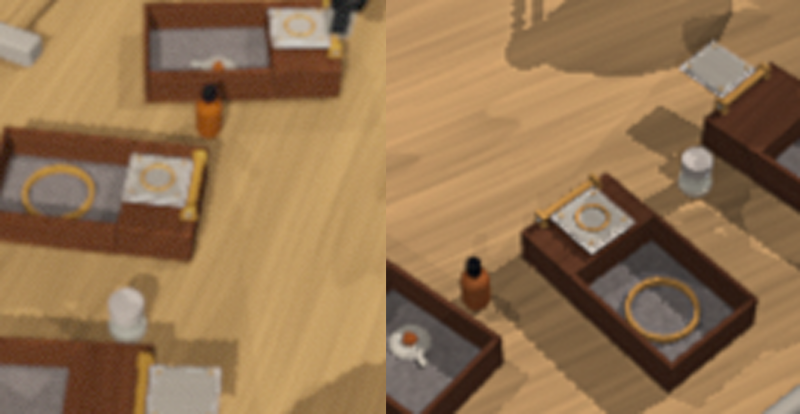

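View pics/diff_scene.png

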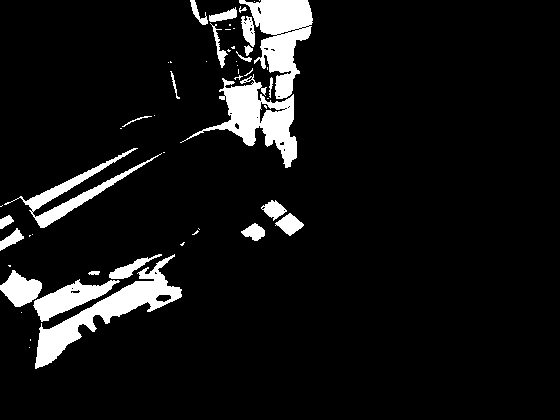

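The tag lies level with its ring face up: the plane fit gives slopes of -0.03 and +0.01, and height 55-56 mm against the expected 55.5 mm. Apart from the arm and the shadows, the scene difference shows only the tag changed. The tray edges don't show up in it at all.

```bash
python3 -c "
from rig import *
print(sign_off(), get_state()['clock'])"
```

```text
the job is handed in; nothing more can be done
the job is handed in; nothing more can be done
```

I folded the bangle tray's tag over onto the ledge, ring face up, and handed the job in with the arm clear at about 16.5 s. I pushed it with the shut fingertips, from under its free edge up and over the hinge in steps of about 5 mm. I then pressed it down until the force rose to 5.8 N and lifted off.

**Last checks**
- **Tag:** it lies level. The two cameras gave slopes of -0.027 and +0.011 rad, and face heights of 56.3 and 54.9 mm against the expected 55.5 mm.
- **Tray:** the fit shifted by about 1 mm and 0.2°, within the measuring noise. The scene difference picture shows no change at its edges.
- **Everything else:** the other trays and tags, the jewellery, the polish and the vial look unchanged. On the left of the scene picture the arm's shadow moved too, and I didn't check the caliper separately there; the arm never came near it.

**Problem on the way:** my first 50° tilt took joint 6 to its limit reading of -2.70. I backed off before touching anything, turned the hand a quarter turn about its own axis and went in again. No error was reported.

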